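Gauge a glass column tube at the flip stop

ROBOT

A 6-joint arm with a two-finger parallel gripper is mounted at the origin on the work surface. World frame = base frame: x ahead of the robot, y to its left, z up, the work surface at z = 0. Lengths are in m, angles in rad, forces in N, time in s.
With the tool pointing down it reaches from about 0.375 to 0.9 m from the base axis. Payload 3.1 kg.
Tool frame: the origin (TCP) lies where the fingers leave the gripper's body, on its centre line; the fingertips stand 70 mm ahead of it and the grasp point (between the pads) lies 51 mm ahead of it (robot.tip_reach is the distance from the TCP to the fingertips, in m); z points along the fingers, y is the line along which they close (so a half turn about z gives the same grasp; the last joint's range is limited). The gripper opens to 87 mm and grips with 3 to 60 N. Pads are 19 mm wide; open, the fingers measure 117 mm over their backs; the gripper's body (75 mm by 190 mm) begins 51 mm behind the grasp point.
Start: joints at [-1.3, 0.527, 1.433, -0, 1.181, -0.178], TCP at [0.271, -0.563, 0.292] pointing down, gripper open.
Joint ranges: [-3.08, 3.08], [-0.75, 2.2], [0.22, 2.44], [-1.43, 4.57], [0, 2.65], [-2.85, 2.85]. Speed limits (rad/s): [2.79, 2.79, 3.14, 3.14, 3.14, 3.14].

INTERFACE

Orientations are given as a unit quaternion [x, y, z, w].
In Python, from rig import robot gives the robot as it stands.
- The arm moves only by the tool carry_out, never from a script. Its argument "rows" is a list that holds one entry, the list of rows, each a list of 6 numbers: the shift along the tool's x, y, z in mm, then the turn, a rotation vector about the tool's x, y, z in units of 8 degrees (1.0 is 8 degrees). A call has 1 to 20 rows; each row is the pose to reach, as a shift and turn from the pose commanded when the call began, along the tool's axes at that moment; what a row does not reach only later rows make up. A row lasts 1/10 s, in which the tool goes at most 50 mm and 8.59 degrees, less where a joint would pass 70% of its speed; a pose out of reach is approached as far as the arm can. A call with a gripper value outside its range is refused whole. "fingers" is the opening, from 0 (shut) to 1 (fully open), set as the call begins (left out, the last holds). The fingers move at their own pace and stop on an object; "grip_force" is the grip in N (left out, the last holds). Time passes only in rows, so rows that repeat a pose let the fingers close. It gives the time, the measured TCP pose, the force and the opening at its end, in the units of the state.
- robot.get_obs(): the state, without advancing time (a new reading comes with each control period).
- robot.camera(name): name is "scene" or "top" or "wrist"; returns a dict with "color" (400x640x3 uint8, red, green, blue), "depth" (400x640 float32, m along the optical axis (not along the pixel's ray), 0 where there is no reading), "K" (3x3 intrinsics, pixels), "camera_from_world" (4x4, takes a point from world to camera coordinates). Camera axes: x right, y down, z forward; pixel columns grow to the right and rows downward; lengths in m; the calibration is good to about 2 mm. A picture is of the moment at which its call begins.
- robot.hand_in(): hands the job in, once; it reports no verdict.
The state is a dict: "time": time; "q": joint angles; "joint_velocities": joint speeds; "joint_torque": joint torques, N m; "position": TCP position; "tool_rot": TCP orientation; "ft_force": force on the tool from outside, world axes, zero at the start; "moment": the same for the moment, N m; "grip_width": finger opening in m.
Only numpy, scipy, OpenCV 4.12 (cv2) and the standard library are available. Lean on these libraries where they do the work, as an engineer would, in place of code of your own. Each camera call takes 0.05 s, during which the arm holds its last target. There are 200 camera calls.

TASK

Set the glass column tube to length for scoring: flip the stop fully down onto the fence, slide the tube along its vee blocks until its end bears gently against the stop's white foot, then, leaving the tube exactly there, flip the stop back up to upright and let go. Keep the tube in the vees, do not bang or force the glass against the stop, and leave the bottle, fitting and dish alone.

Things in the scene. Friction and masses are not known exactly. Their poses are not given: they have to be found in the camera images.
- bench_jig: tube-scoring jig fixed to the bench: black base plate 190 x 520 x 12 mm with an aluminium fence and two blue vee blocks. Origin on the bench surface straight below the line of the tube, half-way between the vees; y runs along the fence towards the flip stop, x square across towards the fence, z up. The tube's axis lies along y over x = 0 at z = 70 mm
- vee_left (a point): centre of the vee block nearer the flip stop, on the tube's axis: y = +90 mm in the jig. The other is at y = -90 mm. Each is 24 mm long (y), 60 mm wide at its foot, top at z = 67 mm; between them the tube is free, with the plate's top at z = 12 mm
- fence_top (a point): middle of the fence's top: the fence is 40 mm wide, spans x = 50 to 90 mm and y = -250 to 250 mm in the jig, top at z = 57 mm
- score_wheel (a point): centre of the scoring wheel (28 mm across), on a bracket on the fence at y = -122 mm (30 mm long in y) in the jig; reaches to x = 21 mm and up to z = 84 mm, 5 mm clear of the tube; not used here
- stop_carriage: blue carriage of the flip stop, locked on the fence, 86 mm along the fence, 26 mm high, same axes as the jig. Origin on the fence top (z = 57 mm), straight below the hinge axis, in the middle of the arm's thickness, 82 mm in +x from the tube's line
- stop_hinge (a point): hinge axis of the flip stop, 13 mm above the carriage's origin (level with the tube's axis), in the middle of the arm's thickness; the axis runs along the jig's y
- stop_leaf (a joint): angle of the stop's arm in rad: 0 = fully down, level across the fence top, reaching in -x over the tube's line; 1.57 = upright; range 0 to 1.85. Stiff hinge (0.22 N m friction, up to 0.15 N m weight): the arm stays where it is left and must be brought right down. Arm: aluminium bar 14 mm thick (y), 24 mm high, reaching 146 mm from the hinge; turning does not shift it along y
- leaf_tab (a point): centre of the red finger tab at the end of the stop's arm, 128 mm from the hinge: hinge + (-128 cos q, 0, 128 sin q) mm in jig axes. 36 mm long along the arm, 18 mm thick along the jig's y (pinch it there), 28 mm high
- leaf_screw (a point): middle of the arm 82 mm from the hinge, where a set screw along y carries a round white nylon foot, 36 mm across, 6 mm thick, facing -y; arm down, it is centred on the tube's axis. The foot's face is 15 to 25 mm in -y from this point: set for this batch, tight and rigid, not reported, found by touch. Behind the arm the screw ends within 45 mm. The face keeps its y when the arm turns
- tube_mid (a point): centre of the clear glass tube: 32 mm outside, 26 mm bore, 320 mm long, about 0.2 kg, y axis along the tube, rims edged grey-green. It lies in the vees and slides with 2 to 6 N of drag when gripped
- tube_end (a point): centre of the tube's end face on the flip stop's side, 160 mm from tube_mid
- amber_bottle: amber jar, 44 mm across, 85 mm high, red cap; origin under its base; leave alone
- red_fitting: red column end fitting, 68 mm across, 46 mm high; origin under its base; leave alone
- petri_dish: clear covered dish, 92 mm across, 17 mm high; origin under its base; leave alone

How it is judged:
By the outcome, as a careful person would: the job done as asked, in the order asked, and still so for the second after the job is handed in, with the robot touching nothing.
It also fails if it takes over 64 s, if anything falls off the work surface, if the arm or the gripper's body presses on something with over 40 N, if the wrist force passes 120 N, or if a joint passes its speed limit or range.

## Working session

There is one attempt and no reset: what is moved stays moved. The work goes in short steps, Python scripts to look and compute and a tool call to move; the robot and the scene stay as the last step left them, time stands still between calls to the robot, and variables do not carry over. Pictures are saved under pics/ and viewed, on a budget of 10 in all, crops included, one or two more only if the job needs it, and the job is handed in when it is done.

Besides the shell and the picture viewer there is one more tool, called after ">>>" as name(argument=value, ...), one argument or row to a line, values as JSON. carry_out: Moves the arm, as the interface text tells. Its arguments: {"type":"object","properties":{"rows":{"type":"array"},"fingers":{"type":"number"},"grip_force":{"type":"number"}},"required":["rows"]}

```bash
ls; mkdir -p pics
python3 - <<'E'
from rig import robot
import cv2,numpy as np
o=robot.get_obs();print({k:np.round(v,3) for k,v in o.items()})
for n in("scene","top"):
    c=robot.camera(n);np.savez(f"pics/{n}0.npz",**c);cv2.imwrite(f"pics/{n}0.png",c["color"][...,::-1])
    print(n,c["K"].round(1).tolist(),c["camera_from_world"].round(3).tolist())
E
```

```text
pics
{'time': np.float64(0.0), 'q': array([-1.3  ,  0.528,  1.434,  0.   ,  1.181, -0.178]), 'joint_velocities': array([-0.   ,  0.001, -0.001,  0.   ,  0.001, -0.001]), 'joint_torque': array([ 1.0000e-03, -4.4004e+01, -1.7659e+01,  6.3000e-02,  5.8000e-02,
       -0.0000e+00]), 'position': array([ 0.271, -0.563,  0.291]), 'tool_rot': array([ 0.975,  0.222, -0.   , -0.001]), 'ft_force': array([ 0.563, -0.655,  0.289]), 'moment': array([-0.012,  0.04 , -0.014]), 'grip_width': np.float64(0.087)}
scene [[441.0, 0.0, 313.0], [0.0, 441.0, 203.0], [0.0, 0.0, 1.0]] [[0.575, 0.818, 0.003, -0.318], [0.646, -0.452, -0.615, -0.262], [-0.502, 0.355, -0.788, 1.448], [0.0, 0.0, 0.0, 1.0]]
top [[511.1, 0.0, 315.4], [0.0, 511.1, 198.7], [0.0, 0.0, 1.0]] [[-0.022, -1.0, -0.003, 0.058], [-0.996, 0.022, -0.081, 0.486], [0.081, 0.001, -0.997, 1.43], [0.0, 0.0, 0.0, 1.0]]
```

View pics/scene0.png

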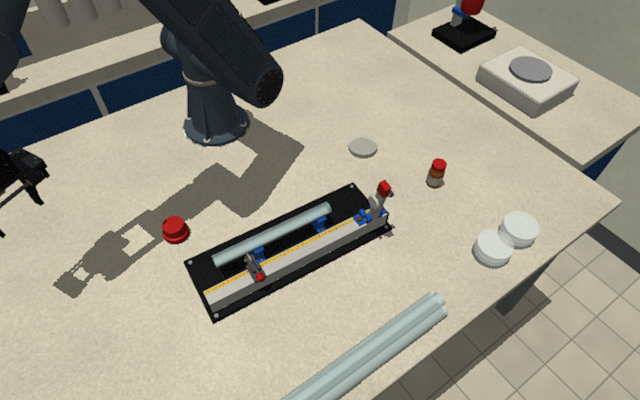

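View pics/top0.png

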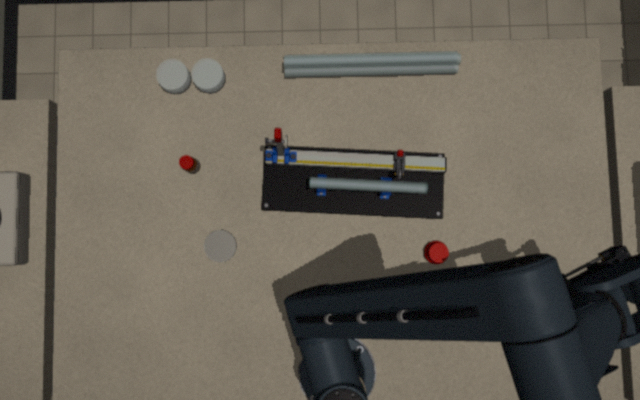

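The scene view shows the jig with its fence on the side away from the robot. The stop is roughly upright at about (380,195), near the +y end. The top view shows the plate at (262–446, 148–217), the tube end at (312,183) and the red tab at (278,134). Next I'll fit the jig pose from the depth data.

```bash
cat > h.py <<'E'
import numpy as np,cv2
def cloud(c):
    d=c["depth"];v,u=np.indices(d.shape);K=c["K"]
    p=np.stack([(u-K[0,2])/K[0,0]*d,(v-K[1,2])/K[1,1]*d,d],-1)
    T=np.linalg.inv(c["camera_from_world"]);P=p@T[:3,:3].T+T[:3,3];P[d==0]=np.nan;return P
def rd(c): 
    h=cv2.cvtColor(c["color"],cv2.COLOR_RGB2HSV).astype(int);return h
E
python3 - <<'E'
from h import *
for n in("top","scene"):
    c=dict(np.load(f"pics/{n}0.npz"));P=cloud(c);h=rd(c);z=P[...,2]
    roi=np.abs(P[...,0]-.6)<.22
    roi&=np.abs(P[...,1]-0)<.33
    dark=(h[...,2]<60)&roi&(z<.03)&(z>.005)
    pl=P[roi&(z>.006)&(z<.075)&(P[...,0]>.42)]
    m=dark.astype(np.uint8);k,l,s,_=cv2.connectedComponentsWithStats(m);
    pd=P[l==1+np.argmax(s[1:,4])]
    print(n,"plate dark",len(pd),np.median(pd[:,2]),cv2.minAreaRect(pd[:,:2].astype(np.float32)))
    f=P[roi&(z>.052)&(z<.062)&(h[...,1]<60)];print("fence",len(f),np.median(f[:,2]),cv2.minAreaRect(f[:,:2].astype(np.float32)))
    red=roi&((h[...,0]<8)|(h[...,0]>172))&(h[...,1]>150)&(h[...,2]>70)
    k,l,s,ce=cv2.connectedComponentsWithStats(red.astype(np.uint8))
    for i in range(1,k):
        if s[i,4]>8:q=P[l==i];print("red",ce[i].round(),s[i,4],np.nanmin(q,0).round(3),np.nanmax(q,0).round(3),np.nanmedian(q,0).round(3))
    bl=roi&(h[...,0]>100)&(h[...,0]<125)&(h[...,1]>140)&(h[...,2]>50)
    k,l,s,ce=cv2.connectedComponentsWithStats(bl.astype(np.uint8))
    for i in range(1,k):
        if s[i,4]>8:q=P[l==i];print("blue",ce[i].round(),s[i,4],np.nanmin(q,0).round(3),np.nanmax(q,0).round(3),np.nanmedian(q,0).round(3))
    t=P[roi&(z>.075)&(z<.092)&(h[...,1]<90)]
    print("tubeish",len(t),cv2.minAreaRect(t[:,:2].astype(np.float32)))
    im=cv2.resize(c["color"][130:230,250:460] if n=="top" else c["color"][170:330,175:405],None,fx=3.4,fy=3.4,interpolation=2)
    cv2.imwrite(f"pics/{n}0c.png",im[...,::-1])
E
```

```text
top plate dark 6284 0.010603940037178905 ((0.5078644156455994, -0.05884388089179993), (0.516389787197113, 0.13118667900562286), 85.84282684326172)
fence 1317 0.055903368990219526 ((0.6239003539085388, 0.027658432722091675), (0.696240246295929, 0.1680743247270584), 71.00428771972656)
red [277. 133.] 65 [0.625 0.131 0.204] [0.651 0.146 0.22 ] [0.638 0.139 0.212]
red [400. 153.] 31 [ 0.596 -0.197  0.062] [ 0.612 -0.182  0.083] [ 0.604 -0.188  0.077]
blue [272. 155.] 101 [0.588 0.152 0.051] [0.626 0.185 0.088] [0.607 0.161 0.069]
blue [288. 156.] 102 [0.585 0.101 0.055] [0.626 0.131 0.087] [0.604 0.12  0.07 ]
blue [322. 175.] 26 [0.546 0.016 0.057] [0.553 0.038 0.069] [0.55  0.027 0.06 ]
blue [386. 178.] 33 [ 0.53  -0.164  0.01 ] [ 0.546 -0.139  0.076] [ 0.537 -0.149  0.061]
blue [321. 192.] 52 [0.497 0.019 0.01 ] [0.511 0.045 0.071] [0.506 0.031 0.054]
blue [385. 195.] 54 [ 0.485 -0.166  0.009] [ 0.5   -0.136  0.067] [ 0.493 -0.148  0.024]
tubeish 1263 ((0.5651700496673584, -0.043516337871551514), (0.43566837906837463, 0.1154739111661911), 85.87984466552734)
scene plate dark 4936 0.0107
[... 178 characters left out ...]
.0638202428817749), (0.5081948041915894, 0.0998486801981926), 83.71251678466797)
red [383. 188.] 154 [ 0.516  0.127 -0.002] [0.655 0.291 0.217] [0.643 0.132 0.208]
red [260. 277.] 60 [ 0.594 -0.197  0.064] [ 0.617 -0.178  0.08 ] [ 0.609 -0.189  0.076]
blue [363. 217.] 150 [0.552 0.098 0.009] [0.63  0.167 0.086] [0.61  0.118 0.07 ]
blue [382. 212.] 27 [0.614 0.151 0.057] [0.633 0.185 0.083] [0.623 0.171 0.063]
blue [319. 224.] 149 [0.516 0.015 0.005] [0.556 0.067 0.067] [0.544 0.024 0.031]
blue [258. 253.] 134 [ 0.499 -0.168  0.007] [ 0.543 -0.124  0.067] [ 0.531 -0.151  0.036]
tubeish 1391 ((0.5561614036560059, -0.048156365752220154), (0.4279858469963074, 0.1048327311873436), 81.99267578125)
```

View pics/top0c.png

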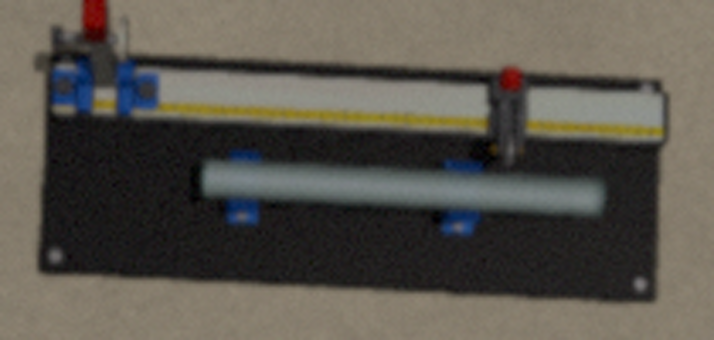

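The crop shows the tube's left end at about (200,178), the carriage at x 50–158 with the arm at x≈95, and the scoring wheel at (510,110). I'll refine the pose in jig axes.

Run:
```python
from h import *
a=np.radians(-4.14);X=np.array([np.cos(a),np.sin(a)]);Y=np.array([-X[1],X[0]])
O=np.array([.522,-.0615])
for n in("top","scene"):
    c=dict(np.load(f"pics/{n}0.npz"));P=cloud(c);h=rd(c);z=P[...,2]
    J=np.stack([(P[...,:2]-O)@X,(P[...,:2]-O)@Y,z],-1)*1000
    x,y,zz=J[...,0],J[...,1],J[...,2]
    st=lambda q:(len(q),np.percentile(q,[1,5,50,95,99]).round(1)) if len(q) else 0
    print(n)
    # fence top edges per y-slab -> yaw
    for y0 in(-230,-190,-60,0,60,100):
        m=(abs(y-y0)<15)&(zz>50)&(zz<64)&(x>35)&(x<110);print(" fence x at",y0,st(x[m]))
    m=(zz>50)&(zz<62)&(x>55)&(x<85)&(abs(y)<300);print(" fence y",st(y[m]))
    for y0 in(-130,-50,0,50):
        m=(abs(y-y0)<15)&(zz>76)&(zz<92)&(abs(x)<25);print(" tube x at",y0,st(x[m]))
    m=(zz>60)&(zz<95)&(abs(x)<20)&(abs(y)<240);print(" tube y",st(y[m]))
    m=(zz>2)&(zz<20)&(x<-30)&(x>-120);print(" plate x,y",st(x[m&(abs(y)<200)]),st(y[m&(abs(y)<300)]))
    bl=(h[...,0]>100)&(h[...,0]<125)&(h[...,1]>140)&(h[...,2]>50)
    m=bl&(zz>70)&(zz<90)&(x>40);print(" carr x,y",st(x[m]),st(y[m]))
    for s in(1,-1):
        m=bl&(abs(y-90*s)<30)&(zz>15)&(zz<72)&(abs(x)<40);print(" vee y",st(y[m]),st(x[m]))
    red=((h[...,0]<8)|(h[...,0]>172))&(h[...,1]>130)&(h[...,2]>60)
    m=red&(zz>150)&(zz<240)&(y>100);print(" tab",st(x[m]),st(y[m]),st(zz[m]))
    m=(zz>100)&(zz<235)&(y>120)&(y<300)&(x>20)&(x<140);print(" armall",st(x[m]),st(y[m]),st(zz[m]))
```

```text
top
 fence x at -230 (151, array([50.2, 51.6, 69.2, 88.4, 89.3]))
 fence x at -190 (150, array([50. , 51.4, 69.7, 88.8, 89.8]))
 fence x at -60 (151, array([50.1, 51.9, 69.5, 87.7, 89. ]))
 fence x at 0 (145, array([49.4, 51.3, 68.3, 87.3, 89.1]))
 fence x at 60 (152, array([49.7, 51.1, 68.9, 87.7, 88.7]))
 fence x at 100 (151, array([49.5, 50.7, 69.1, 88.1, 89.7]))
 fence y (1543, array([-249.6, -233.1,  -13.6,  203.4,  251.4]))
 tube x at -130 (114, array([-14.5, -13.7,  -0.7,  13.4,  22.3]))
 tube x at -50 (108, array([-12.9, -12.4,  -0.3,  11.8,  12.6]))
 tube x at 0 (106, array([-14.6, -12.5,  -1.4,  12. ,  12.8]))
 tube x at 50 (107, array([-14.4, -12.6,  -1.1,  11.5,  12.5]))
 tube y (1387, array([-193.2, -180.2,  -36. ,  106.3,  120. ]))
 plate x,y (2672, array([-114.7,  -94.3,  -57.5,  -32.7,  -30.5])) (3559, array([-270.2, -239.2,    0.8,  241.1,  274.2]))
 carr x,y (98, array([51.2, 54.3, 74.1, 86.6, 89.3])) (98, array([184.3, 186.7, 209.1, 228.1, 230.4]))
 vee y (69, array([ 79.2,  79.5,  90.6, 102.1, 103.2])) (69, array([-30.7, -29.4, -18.7,  24.4,  24.6]))
 vee y (75, a
[... 1222 characters left out ...]
 -32. ])) (1908, array([-272.2, -249.8,  -27. ,  241. ,  257.7]))
 carr x,y (88, array([50.7, 53.7, 82.5, 93.3, 94.6])) (88, array([180.8, 183. , 190.9, 226.2, 228. ]))
 vee y (135, array([ 77.7,  78. ,  86.4, 101.1, 102.4])) (135, array([-4. ,  1.9, 15.3, 24.4, 26.5]))
 vee y (122, array([-102. , -101.3,  -90.3,  -78.2,  -77.5])) (122, array([-0.8, 12.2, 16.2, 25.6, 27. ]))
 tab (245, array([-505.3, -490.8,   98.9,  115.9,  117.3])) (245, array([ 197.4,  198. ,  208.4, 1071.3, 1082.3])) (245, array([150.6, 152. , 194.6, 215.2, 215.7]))
 armall (443, array([ 79. ,  85.6, 101.4, 115. , 117.2])) (443, array([185. , 185.8, 200.2, 235.7, 242. ])) (443, array([102.3, 110.7, 165. , 213.8, 215.7]))
```

View pics/scene0c.png

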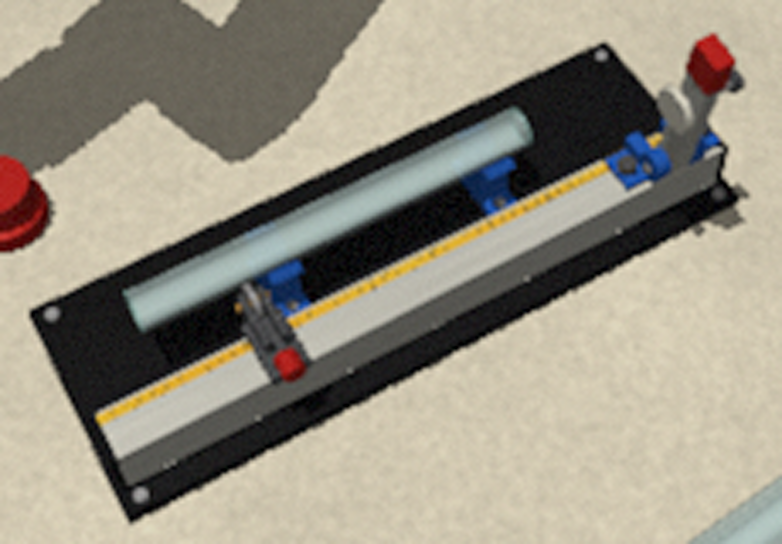

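The fit agrees within 2 mm or so. Origin is about (0.522, −0.0615) with yaw −4.14°. The arm is at y≈207.5 mm and leans back at q≈1.7. The tube end is at y≈122 mm and the foot is on the −y side of the arm. The scene crop shows the tab at (712,65) and the foot at (676,108).

My plan is to pinch the tab along jig y with the tool vertical and swing it along the arc.

```bash
cat >> h.py <<'E'
from scipy.spatial.transform import Rotation as R
A=np.radians(-4.14);O=np.array([.522,-.0615,0]);RJ=R.from_euler('z',A)
def goal(p,mode):
    """grasp point p (jig mm), mode 'tab': fingers close along jig y, 'tube': along jig x; -> shift mm, turn units"""
    from rig import robot
    o=robot.get_obs();C=R.from_quat(o["tool_rot"])
    yaw=A+(-np.pi/2 if mode=='tab' else 0)   # direction of tool y
    T=R.from_matrix(np.c_[[np.cos(yaw+np.pi/2),np.sin(yaw+np.pi/2),0],[np.cos(yaw),np.sin(yaw),0],[0,0,-1]])
    w=O+RJ.apply(np.array(p)/1000.)+[0,0,.051]
    return (C.inv().apply(w-o["position"])*1000).round(1),((C.inv()*T).as_rotvec()/np.radians(8)).round(2)
def now():
    from rig import robot
    o=robot.get_obs();C=R.from_quat(o["tool_rot"])
    g=o["position"]+C.apply([0,0,.051])
    print("t",round(float(o["time"]),2),"grasp jig mm",(RJ.inv().apply(g-O)*1000).round(1),"F jig",RJ.inv().apply(o["ft_force"]).round(1),"w",round(float(o["grip_width"])*1000,1),"q",o["q"].round(2))
E
python3 -c "
from h import *
now()
for p in([100,207.5,290],):print(goal(p,'tab'))"
```

```text
t 0.1 grasp jig mm [-214.1 -517.8  240.4] F jig [-0.2 -0.2 -0.1] w 87.4 q [-1.3   0.53  1.43 -0.    1.18 -0.18]
(array([ 633.5, -472.9,  -48.5]), array([-0.01,  0.  ,  3.73]))
```

>>> carry_out(
  rows=[
    [[0, 0, -25, 0, 0, 0], [20, -15, -48, 0, 0, 0.2], [55, -40, -48, 0, 0, 0.5], [90, -67, -48, 0, 0, 0.8], [125, -93, -48, 0, 0, 1.1], [160, -119, -48, 0, 0, 1.4], [195, -145, -48, 0, 0, 1.7], [230, -172, -48, 0, 0, 2.0], [265, -198, -48, 0, 0, 2.3], [300, -224, -48, 0, 0, 2.6], [335, -250, -48, 0, 0, 2.9], [370, -276, -48, 0, 0, 3.2], [405, -302, -48, 0, 0, 3.5], [440, -328, -48, 0, 0, 3.73], [475, -355, -48, 0, 0, 3.73], [510, -381, -48, 0, 0, 3.73], [545, -407, -48, 0, 0, 3.73], [580, -433, -48, 0, 0, 3.73], [610, -455, -48, 0, 0, 3.73], [633, -473, -48, 0, 0, 3.73]],
  ],
  fingers=0.6,
  grip_force=10,
)

```text
time: 2.1
position: [0.6368, 0.1401, 0.3395]
tool_rot: [0.999, -0.035, -0.0, -0.0]
ft_force: [-0.8, -0.4, -0.6]
grip_width: 0.0523
```

Run:
```python
from h import *
from rig import robot
now();print(goal([100,207.5,197],'tab'))
c=robot.camera("wrist");np.savez("pics/w1.npz",**c);cv2.imwrite("pics/w1.png",c["color"][...,::-1])
P=cloud(c);h=rd(c);J=RJ.inv().apply((P-O).reshape(-1,3)).reshape(P.shape)*1000
red=((h[...,0]<8)|(h[...,0]>172))&(h[...,1]>130)&(h[...,2]>60)&(J[...,2]>120)
for zl,zh in((150,185),(185,205),(205,240)):
    q=J[red&(J[...,2]>zl)&(J[...,2]<zh)]
    if len(q):print(len(q),np.percentile(q,[1,50,99],axis=0).round(1).tolist())
```

```text
t 2.1 grasp jig mm [ 99.9 209.4 288.5] F jig [-0.8 -0.4 -0.6] w 52.3 q [0.05 0.52 1.31 0.   1.32 1.69]
(array([ 0.2,  1.9, 91.5]), array([-0.  ,  0.01,  0.01]))
15 [[89.8, 208.9, 152.2], [93.6, 221.0, 155.6], [111.0, 221.9, 184.4]]
28 [[111.3, 204.9, 185.6], [112.7, 210.7, 196.3], [113.4, 216.5, 200.9]]
671 [[88.8, 201.9, 207.2], [102.5, 210.2, 214.9], [114.8, 217.3, 217.7]]
```

View pics/w1.png

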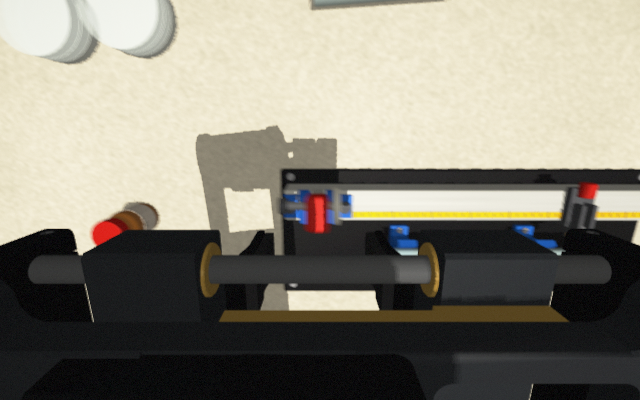

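The wrist view shows the tab at (317,213), centred between the fingers (about 250–385), so y≈209.4. I'll descend and pinch.

>>> carry_out(
  rows=[
    [[0, 0, 20, 0, 0, 0], [0, 0, 40, 0, 0, 0], [0, 0, 60, 0, 0, 0], [0, 0, 75, 0, 0, 0], [0, 0, 85, 0, 0, 0], [0, 0, 91, 0, 0, 0], [0, 0, 91, 0, 0, 0]],
  ],
)

```text
time: 2.85
position: [0.6359, 0.1376, 0.2484]
tool_rot: [0.999, -0.036, -0.001, 0.0]
ft_force: [0.6, -0.5, -0.1]
grip_width: 0.0521
```

>>> carry_out(
  rows=[
    [[0, 0, 0, 0, 0, 0], [0, 0, 0, 0, 0, 0], [0, 0, 0, 0, 0, 0], [0, 0, 0, 0, 0, 0], [0, 0, 0, 0, 0, 0], [0, 0, 0, 0, 0, 0]],
  ],
  fingers=0,
  grip_force=10,
)

```text
time: 3.45
position: [0.6365, 0.1395, 0.2496]
tool_rot: [0.999, -0.036, 0.001, -0.002]
ft_force: [0.6, 5.0, 0.1]
grip_width: 0.0186
```

Run:
```python
from h import *
now()
p=lambda q:np.array([82-128*np.cos(q),209.4,70+128*np.sin(q)])
for q in(1.7,1.57,1.4,1.2,1.0,.8,.6,.4,.2,.0):print(q,goal(p(q),'tab')[0]-goal(p(1.708),'tab')[0])
```

```text
t 3.45 grasp jig mm [ 99.7 209.  198.6] F jig [0.3 5.  0.1] w 18.6 q [0.04 0.61 1.4  0.   1.13 1.68]
1.7 [-1.   0.  -0.1]
1.57 [-17.6   0.   -1.2]
1.4 [-39.2   0.    0.6]
1.2 [-63.9   0.    7.5]
1.0 [-86.7   0.1  19. ]
0.8 [-1.067e+02  1.000e-01  3.490e+01]
0.6 [-123.2    0.2   54.4]
0.4 [-135.5    0.3   76.8]
0.2 [-143.     0.4  101.3]
0.0 [-145.6    0.5  126.7]
```

>>> carry_out(
  rows=[
    [[-5, -1, -0.4, 0, 0, 0], [-11, -1, -1, 0, 0, 0], [-18, -1, -1, 0, 0, 0], [-28, -1, -0.5, 0, 0, 0], [-39, -1, 0.6, 0, 0, 0], [-52, -1, 3.5, 0, 0, 0], [-64, -1, 7.5, 0, 0, 0], [-76, -1, 13, 0, 0, 0], [-87, -1, 19, 0, 0, 0], [-97, -1, 26.5, 0, 0, 0], [-107, -1, 35, 0, 0, 0], [-115.5, -1, 44, 0, 0, 0], [-123, -1, 54.4, 0, 0, 0], [-130, -1, 65.5, 0, 0, 0], [-135.5, -1, 76.8, 0, 0, 0], [-140, -1, 89, 0, 0, 0], [-143, -1, 101, 0, 0, 0], [-144, -1, 108, 0, 0, 0], [-144, -1, 108, 0, 0, 0]],
  ],
)

```text
time: 5.35
position: [0.493, 0.1499, 0.141]
tool_rot: [0.999, -0.036, 0.001, -0.001]
ft_force: [2.3, 6.7, -2.5]
grip_width: 0.018
```

Run:
```python
from h import *
from rig import robot
now();c=robot.camera("scene");im=cv2.resize(c["color"][150:260,260:440],None,fx=4,fy=4,interpolation=2)
cv2.imwrite("pics/s2.png",im[...,::-1]);print(goal([-46,209,70],'tab'))
```

```text
t 5.35 grasp jig mm [-44.1 208.8  90. ] F jig [ 1.8  6.8 -2.5] w 18.0 q [0.08 0.62 1.83 0.   0.69 1.72]
(array([-1.8, -0.2, 20.2]), array([-0.01, -0.01, -0.  ]))
```

View pics/s2.png

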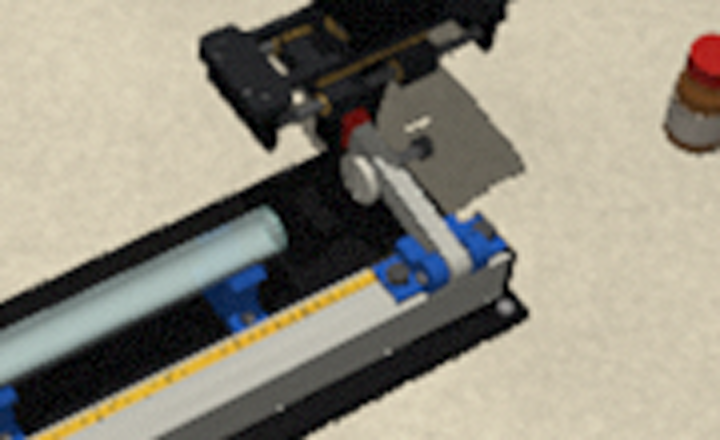

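The arm is following the pinch, with the tab at (357,128). I'll continue down gently.

>>> carry_out(
  rows=[
    [[-0.5, -1, 4, 0, 0, 0], [-1, -1.5, 8, 0, 0, 0], [-1.3, -1.5, 12, 0, 0, 0], [-1.5, -1.5, 15, 0, 0, 0], [-1.7, -1.5, 17.5, 0, 0, 0], [-1.7, -1.5, 19, 0, 0, 0], [-1.7, -1.5, 19, 0, 0, 0]],
  ],
)

```text
time: 6.1
position: [0.4918, 0.1503, 0.1226]
tool_rot: [0.999, -0.036, 0.001, 0.0]
ft_force: [3.9, -2.8, 3.4]
grip_width: 0.0185
```

```bash
python3 -c "
from h import *
now()"
```

```text
t 6.1 grasp jig mm [-45.4 209.1  71.6] F jig [ 4.1 -2.5  3.4] w 18.5 q [ 0.08  0.66  1.84 -0.    0.64  1.72]
```

>>> carry_out(
  rows=[
    [[0.5, 0.4, 1, 0, 0, 0], [0.5, 0.4, 2, 0, 0, 0], [0.5, 0.4, 2, 0, 0, 0]],
  ],
)

```text
time: 6.4
position: [0.4918, 0.1503, 0.1217]
tool_rot: [0.999, -0.036, 0.001, -0.0]
ft_force: [0.7, -0.9, 13.4]
grip_width: 0.0178
```

>>> carry_out(
  rows=[
    [[0, 0, 1, 0, 0, 0], [0, 0, 1.5, 0, 0, 0], [0, 0, 1.5, 0, 0, 0]],
  ],
)

```text
time: 6.7
position: [0.4918, 0.1503, 0.1204]
tool_rot: [0.999, -0.036, 0.001, -0.0]
ft_force: [-0.2, -0.8, 14.1]
grip_width: 0.018
```

```bash
python3 -c "
from h import *
now()"
```

```text
t 6.7 grasp jig mm [-45.3 209.   69.4] F jig [-0.1 -0.8 14.1] w 18.0 q [ 0.08  0.66  1.84 -0.    0.64  1.72]
```

The force is 14 N with no further drop, about five times what the hinge needs, so the arm is on its stop. I'll unload, release and rise.

>>> carry_out(
  rows=[
    [[0, 0, -2, 0, 0, 0], [0, 0, -2, 0, 0, 0], [0, 0, -2, 0, 0, 0], [0, 0, -2, 0, 0, 0]],
  ],
  fingers=0.55,
)

```text
time: 7.1
position: [0.4908, 0.1503, 0.1202]
tool_rot: [0.999, -0.036, -0.001, 0.0]
ft_force: [-0.0, -0.2, -0.4]
grip_width: 0.0415
```

>>> carry_out(
  rows=[
    [[0, 0, -10, 0, 0, 0], [0, 0, -30, 0, 0, 0], [0, 0, -55, 0, 0, 0], [0, 0, -80, 0, 0, 0], [0, 0, -100, 0, 0, 0], [0, 0, -100, 0, 0, 0]],
  ],
)

```text
time: 7.7
position: [0.4931, 0.1505, 0.2237]
tool_rot: [0.999, -0.036, 0.003, -0.0]
ft_force: [0.6, -0.6, 0.7]
grip_width: 0.048
```

Run:
```python
from h import *
from rig import robot
now();print(goal([0,-35,130],'tube'))
o=robot.get_obs()
for n in("scene","top"):
    c=robot.camera(n);P=cloud(c);h=rd(c);J=RJ.inv().apply((P-O).reshape(-1,3)).reshape(P.shape)*1000
    red=((h[...,0]<8)|(h[...,0]>172))&(h[...,1]>130)&(h[...,2]>60)
    m=red&(abs(J[...,1]-209)<25)&(J[...,2]<130)&(J[...,2]>30)&(J[...,0]<20)
    if m.sum():print(n,m.sum(),np.percentile(J[m],[2,50,98],axis=0).round(1).tolist())
    if n=="scene":cv2.imwrite("pics/s3.png",cv2.resize(c["color"][150:260,260:440],None,fx=4,fy=4,interpolation=2)[...,::-1])
```

```text
t 7.7 grasp jig mm [-43.8 209.4 172.7] F jig [ 0.6 -0.6  0.7] w 48.0 q [0.08 0.48 1.78 0.   0.88 1.72]
(array([ 43.8, 244.4,  42.7]), array([  0.03,  -0.04, -11.25]))
scene 87 [[-60.5, 196.9, 64.2], [-43.2, 201.7, 80.9], [-28.9, 214.9, 84.2]]
```

View pics/s3.png

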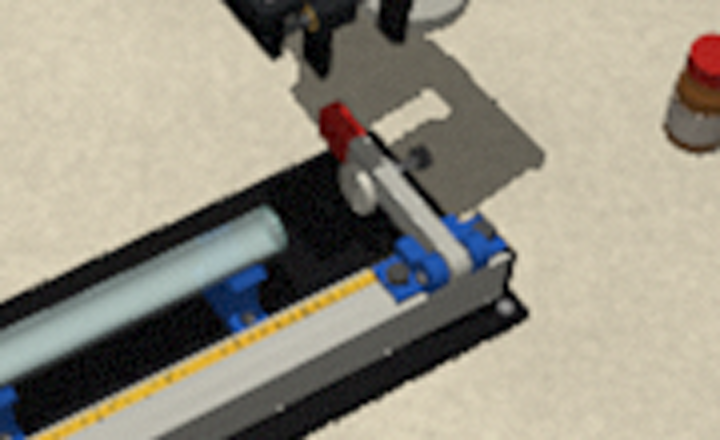

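The arm is level: tab top z=84 mm (70+14) and spanning x −60 to −29. Next is the tube, gripped between the vees at y=−35.

>>> carry_out(
  rows=[
    [[3, 15, 0, 0, 0, -0.7], [6, 32, 0, 0, 0, -1.4], [9, 50, 0, 0, 0, -2.2], [12, 66, 0, 0, 0, -3.0], [15, 83, 0, 0, 0, -3.8], [18, 100, 0, 0, 0, -4.6], [21, 117, 0, 0, 0, -5.4], [24, 133, 0, 0, 0, -6.2], [27, 150, 0, 0, 0, -7.0], [30, 166, 0, 0, 0, -7.8], [33, 182, 0, 0, 0, -8.6], [36, 198, 0, 0, 0, -9.4], [39, 214, 5, 0, 0, -10.2], [42, 230, 15, 0, 0, -10.8], [44, 244, 25, 0, 0, -11.25], [44, 244, 25, 0, 0, -11.25]],
  ],
)

```text
time: 9.4
position: [0.5169, -0.0973, 0.1934]
tool_rot: [0.733, 0.68, -0.001, -0.002]
ft_force: [-0.1, 0.8, -0.0]
grip_width: 0.0474
```

Run:
```python
from h import *
now();print(goal([0,-35,71],'tube'))
```

```text
t 9.4 grasp jig mm [ -2.7 -36.  142.4] F jig [-0.1  0.8 -0. ] w 47.4 q [-0.4   0.54  1.77 -0.    0.83 -0.32]
(array([ 1. ,  2.8, 71.4]), array([-0.03, -0.01, -0.02]))
```

>>> carry_out(
  rows=[
    [[0, 1.5, 15, 0, 0, 0], [0, 1.5, 30, 0, 0, 0], [0, 1.5, 42, 0, 0, 0], [0, 1.5, 54, 0, 0, 0], [0, 1.5, 64, 0, 0, 0], [0, 1.5, 70, 0, 0, 0], [0, 1.5, 70, 0, 0, 0]],
  ],
)

```text
time: 10.1
position: [0.519, -0.0961, 0.1249]
tool_rot: [0.732, 0.681, -0.0, -0.001]
ft_force: [-0.9, 0.4, 0.8]
grip_width: 0.0477
```

Run:
```python
from h import *
now()
```

```text
t 10.1 grasp jig mm [ -0.5 -34.7  73.9] F jig [-0.9  0.3  0.8] w 47.7 q [-0.39  0.66  1.81  0.    0.68 -0.32]
```

>>> carry_out(
  rows=[
    [[0, 0, 0, 0, 0, 0], [0, 0, 0, 0, 0, 0], [0, 0, 0, 0, 0, 0], [0, 0, 0, 0, 0, 0], [0, 0, 0, 0, 0, 0]],
  ],
  fingers=0,
  grip_force=10,
)

```text
time: 10.6
position: [0.5183, -0.0963, 0.1261]
tool_rot: [0.732, 0.681, -0.001, -0.001]
ft_force: [-3.8, -3.2, 6.1]
grip_width: 0.0315
```

Run:
```python
from h import *
now()
```

```text
t 10.6 grasp jig mm [ -1.2 -35.   75.1] F jig [-3.6 -3.4  6.1] w 31.5 q [-0.4   0.66  1.81 -0.    0.68 -0.32]
```

The grip sits about 4 mm high and slightly off-centre, so I'll regrip.

>>> carry_out(
  rows=[
    [[0, 0, 0, 0, 0, 0], [0, 0, 0, 0, 0, 0], [0, -0.8, 2, 0, 0, 0], [0, -0.8, 4, 0, 0, 0], [0, -0.8, 4, 0, 0, 0]],
  ],
  fingers=0.5,
)

```text
time: 11.1
position: [0.5188, -0.0962, 0.1213]
tool_rot: [0.732, 0.681, 0.0, -0.0]
ft_force: [0.3, -0.3, -0.6]
grip_width: 0.0433
```

>>> carry_out(
  rows=[
    [[0, 0, 0, 0, 0, 0], [0, 0, 0, 0, 0, 0], [0, 0, 0, 0, 0, 0], [0, 0, 0, 0, 0, 0], [0, 0, 0, 0, 0, 0]],
  ],
  fingers=0,
  grip_force=10,
)

```text
time: 11.6
position: [0.5182, -0.0962, 0.1217]
tool_rot: [0.732, 0.681, -0.0, -0.0]
ft_force: [-1.4, 0.1, -0.5]
grip_width: 0.0315
```

Run:
```python
from h import *
now()
from rig import robot
C=R.from_quat(robot.get_obs()["tool_rot"])
print("jig +y 60mm in tool:",C.inv().apply(RJ.apply([0,60,0])).round(1))
```

```text
t 11.6 grasp jig mm [ -1.3 -34.9  70.7] F jig [-1.4  0.  -0.5] w 31.5 q [-0.4   0.67  1.81 -0.    0.67 -0.32]
jig +y 60mm in tool: [60.  0.  0.]
```

>>> carry_out(
  rows=[
    [[1, 0, 0, 0, 0, 0], [3, 0, 0, 0, 0, 0], [6, 0, 0, 0, 0, 0], [9, 0, 0, 0, 0, 0], [12, 0, 0, 0, 0, 0], [15, 0, 0, 0, 0, 0], [18, 0, 0, 0, 0, 0], [21, 0, 0, 0, 0, 0], [24, 0, 0, 0, 0, 0], [27, 0, 0, 0, 0, 0], [30, 0, 0, 0, 0, 0], [33, 0, 0, 0, 0, 0], [36, 0, 0, 0, 0, 0], [39, 0, 0, 0, 0, 0], [42, 0, 0, 0, 0, 0], [45, 0, 0, 0, 0, 0], [47, 0, 0, 0, 0, 0], [49, 0, 0, 0, 0, 0], [50, 0, 0, 0, 0, 0], [50.5, 0, 0, 0, 0, 0]],
  ],
)

```text
time: 13.6
position: [0.5219, -0.0457, 0.1217]
tool_rot: [0.732, 0.681, -0.0, -0.0]
ft_force: [-4.3, -3.1, 1.4]
grip_width: 0.0315
```

Run:
```python
from h import *
now()
from rig import robot
for n in("scene","top"):
    c=robot.camera(n);P=cloud(c);J=RJ.inv().apply((P-O).reshape(-1,3)).reshape(P.shape)*1000
    x,y,z=J[...,0],J[...,1],J[...,2]
    m=(z>72)&(z<92)&(abs(x)<14)&(y>100)&(y<240);hist=np.histogram(y[m],np.arange(100,240,5));print(n,hist[0])
    if n=="scene":cv2.imwrite("pics/s4.png",cv2.resize(c["color"][150:260,260:440],None,fx=4,fy=4,interpolation=2)[...,::-1])
```

```text
t 13.6 grasp jig mm [-1.2 15.8 70.7] F jig [-4.1 -3.4  1.4] w 31.5 q [-0.3   0.66  1.82 -0.    0.66 -0.23]
scene [16 20 15 16 17 16 17 14 15 16 17 15 16 14 12  1  2 29  7  9 21 15  8  3
  0  2  5]
top [20 18 16 13 12 13 13 12 12 11  7 10  8  7  3  0  0  1  2  0  1  2  0  0
  0  0  0]
```

View pics/s4.png

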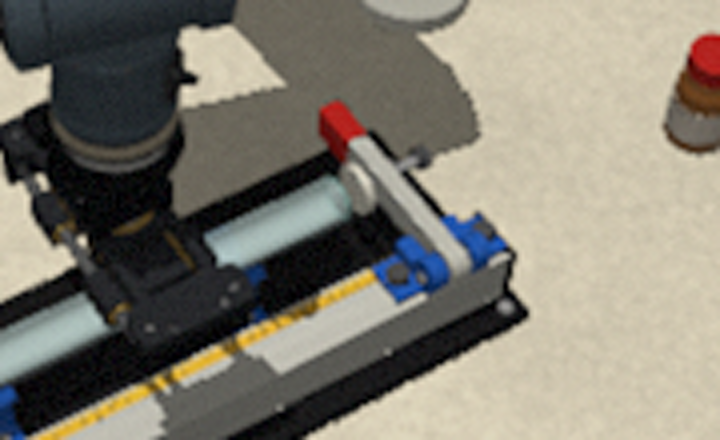

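The tube followed: its end is at y≈173 and the foot face is at about 185, with drag 3.4 N. I'll continue slowly and trim the sideways load.

>>> carry_out(
  rows=[
    [[1, -0.3, 0, 0, 0, 0], [2, -0.6, 0, 0, 0, 0], [3, -0.8, 0, 0, 0, 0], [4, -0.8, 0, 0, 0, 0], [5, -0.8, 0, 0, 0, 0], [5.5, -0.8, 0, 0, 0, 0], [6, -0.8, 0, 0, 0, 0], [6.5, -0.8, 0, 0, 0, 0], [7, -0.8, 0, 0, 0, 0]],
  ],
)

```text
time: 14.6
position: [0.5223, -0.0388, 0.1217]
tool_rot: [0.732, 0.681, 0.0, 0.0]
ft_force: [-0.9, -1.0, -1.1]
grip_width: 0.0316
```

>>> carry_out(
  rows=[
    [[0.3, 0, 0, 0, 0, 0], [0.6, 0, 0, 0, 0, 0], [0.9, 0, 0, 0, 0, 0], [1.2, 0, 0, 0, 0, 0], [1.5, 0, 0, 0, 0, 0]],
  ],
)

```text
time: 15.1
position: [0.5223, -0.0374, 0.1218]
tool_rot: [0.732, 0.681, 0.0, 0.0]
ft_force: [0.7, -0.3, -1.1]
grip_width: 0.0315
```

>>> carry_out(
  rows=[
    [[0.3, 0, 0, 0, 0, 0], [0.6, 0, 0, 0, 0, 0], [0.9, 0, 0, 0, 0, 0]],
  ],
)

```text
time: 15.4
position: [0.5223, -0.0365, 0.1218]
tool_rot: [0.732, 0.681, 0.0, 0.0]
ft_force: [0.1, -0.1, -0.5]
grip_width: 0.0316
```

>>> carry_out(
  rows=[
    [[0.3, 0, 0, 0, 0, 0], [0.6, 0, 0, 0, 0, 0], [0.9, 0, 0, 0, 0, 0]],
  ],
)

```text
time: 15.7
position: [0.5224, -0.0357, 0.1218]
tool_rot: [0.732, 0.681, 0.0, 0.0]
ft_force: [0.9, -0.4, -0.4]
grip_width: 0.0317
```

>>> carry_out(
  rows=[
    [[0.3, 0, 0, 0, 0, 0], [0.6, 0, 0, 0, 0, 0], [0.9, 0, 0, 0, 0, 0]],
  ],
)

```text
time: 16.0
position: [0.5225, -0.0348, 0.1218]
tool_rot: [0.732, 0.681, 0.0, 0.0]
ft_force: [1.0, -1.1, -0.6]
grip_width: 0.0322
```

Run:
```python
from h import *
now()
from rig import robot
c=robot.camera("scene");P=cloud(c);J=RJ.inv().apply((P-O).reshape(-1,3)).reshape(P.shape)*1000
x,y,z=J[...,0],J[...,1],J[...,2]
m=(z>72)&(z<92)&(abs(x)<14)&(y>150)&(y<240);print(np.histogram(y[m],np.arange(150,220,2))[0])
cv2.imwrite("pics/s5.png",cv2.resize(c["color"][180:220,325:375],None,fx=12,fy=12,interpolation=2)[...,::-1])
```

```text
t 16.0 grasp jig mm [-1.4 26.7 70.8] F jig [ 1.1 -1.  -0.6] w 32.2 q [-0.28  0.66  1.82 -0.    0.66 -0.21]
[ 7  9  5  9  3  7  8  8  5  9  3  5  8  5  7  8  7  3 11  7  5  2  0  1
  9 11  7  4  8  5  6  4  1  2]
```

View pics/s5.png

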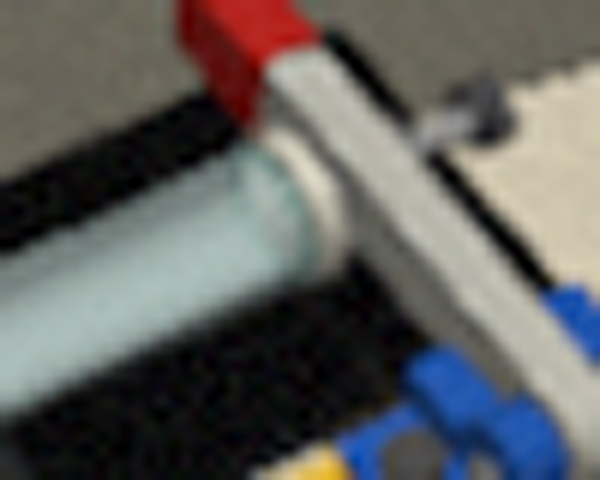

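Only a thin sliver is left between the rim (~305,235) and the white foot. I'll keep feeling forward in tiny steps.

>>> carry_out(
  rows=[
    [[0.2, 0, 0, 0, 0, 0], [0.4, 0, 0, 0, 0, 0], [0.6, 0, 0, 0, 0, 0]],
  ],
)

```text
time: 16.35
position: [0.5225, -0.0342, 0.1218]
tool_rot: [0.732, 0.681, 0.0, 0.0]
ft_force: [0.7, -2.5, -0.5]
grip_width: 0.0321
```

>>> carry_out(
  rows=[
    [[0.2, 0, 0, 0, 0, 0], [0.4, 0, 0, 0, 0, 0], [0.6, 0, 0, 0, 0, 0]],
  ],
)

```text
time: 16.65
position: [0.5225, -0.0336, 0.1218]
tool_rot: [0.732, 0.681, 0.0, 0.0]
ft_force: [1.9, -2.7, -0.6]
grip_width: 0.0316
```

>>> carry_out(
  rows=[
    [[0.2, 0, 0, 0, 0, 0], [0.4, 0, 0, 0, 0, 0], [0.6, 0, 0, 0, 0, 0]],
  ],
)

```text
time: 16.95
position: [0.5226, -0.0335, 0.1218]
tool_rot: [0.732, 0.681, -0.0, 0.001]
ft_force: [0.4, -6.4, 0.2]
grip_width: 0.0315
```

>>> carry_out(
  rows=[
    [[0.2, 0, 0, 0, 0, 0], [0.3, 0, 0, 0, 0, 0], [0.3, 0, 0, 0, 0, 0]],
  ],
)

```text
time: 17.25
position: [0.5226, -0.0335, 0.1218]
tool_rot: [0.732, 0.681, -0.0, 0.001]
ft_force: [0.8, -5.0, -1.1]
grip_width: 0.0314
```

>>> carry_out(
  rows=[
    [[0.2, 0, 0, 0, 0, 0], [0.4, 0, 0, 0, 0, 0], [0.4, 0, 0, 0, 0, 0]],
  ],
)

```text
time: 17.55
position: [0.5226, -0.0334, 0.1218]
tool_rot: [0.732, 0.681, -0.001, 0.001]
ft_force: [0.5, -7.6, -0.6]
grip_width: 0.0317
```

Run:
```python
from h import *
now()
from rig import robot
c=robot.camera("scene")
cv2.imwrite("pics/s6.png",cv2.resize(c["color"][180:220,325:375],None,fx=12,fy=12,interpolation=2)[...,::-1])
```

```text
t 17.55 grasp jig mm [-1.4 28.  70.8] F jig [ 1.  -7.6 -0.6] w 31.7 q [-0.28  0.66  1.82 -0.    0.66 -0.2 ]
```

View pics/s6.png

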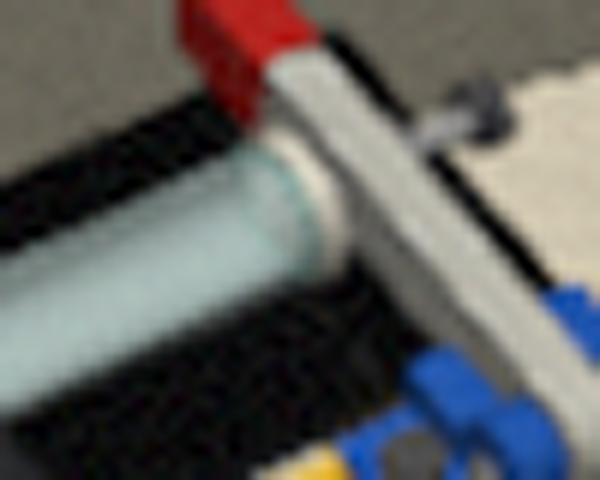

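Contact is confirmed: the tube stalled over 1.3 mm of command while the force rose to 7.6 N, and the rim is flush on the foot. I'll ease the load off and release.

>>> carry_out(
  rows=[
    [[-0.4, 0, 0, 0, 0, 0], [-0.8, 0, 0, 0, 0, 0], [-0.8, 0, 0, 0, 0, 0]],
  ],
)

```text
time: 17.9
position: [0.5226, -0.0335, 0.1218]
tool_rot: [0.732, 0.681, -0.0, 0.0]
ft_force: [1.1, -5.2, -1.3]
grip_width: 0.0317
```

>>> carry_out(
  rows=[
    [[-0.4, 0, 0, 0, 0, 0], [-0.6, 0, 0, 0, 0, 0], [-0.6, 0, 0, 0, 0, 0]],
  ],
)

```text
time: 18.2
position: [0.5226, -0.0336, 0.1218]
tool_rot: [0.732, 0.681, 0.0, 0.0]
ft_force: [0.7, -3.0, -1.0]
grip_width: 0.0315
```

>>> carry_out(
  rows=[
    [[0, 0, 0, 0, 0, 0], [0, 0, 0, 0, 0, 0], [0, 0, 0, 0, 0, 0], [0, 0, 0, 0, 0, 0]],
  ],
  fingers=0.52,
)

```text
time: 18.6
position: [0.5218, -0.0331, 0.1216]
tool_rot: [0.732, 0.681, -0.0, -0.001]
ft_force: [-0.1, -0.6, -0.3]
grip_width: 0.0444
```

>>> carry_out(
  rows=[
    [[0, 0, -8, 0, 0, 0], [0, 0, -20, 0, 0, 0], [0, 0, -40, 0, 0, 0], [0, 0, -65, 0, 0, 0], [0, 0, -85, 0, 0, 0], [0, 0, -100, 0, 0, 0], [0, 0, -100, 0, 0, 0]],
  ],
)

```text
time: 19.3
position: [0.5236, -0.0339, 0.2248]
tool_rot: [0.732, 0.681, 0.002, 0.003]
ft_force: [0.1, -0.3, -0.4]
grip_width: 0.0452
```

Run:
```python
from h import *
now();print(goal([-46,209.2,150],'tab'))
from rig import robot
c=robot.camera("scene");np.savez("pics/s7.npz",**c)
cv2.imwrite("pics/s7.png",cv2.resize(c["color"][180:220,325:375],None,fx=12,fy=12,interpolation=2)[...,::-1])
a=cv2.imread("pics/s6.png").astype(int);b=cv2.imread("pics/s7.png").astype(int)
print("diff around rim",abs(a-b)[130:300,220:360].mean(), "bg",abs(a-b)[380:,200:350].mean())
```

```text
t 19.3 grasp jig mm [ -0.   27.6 173.8] F jig [ 0.1 -0.3 -0.4] w 45.2 q [-0.28  0.49  1.75  0.    0.89 -0.21]
(array([181.6, -45.7,  23.3]), array([ 0.04, -0.03, 11.25]))
diff around rim 2.0986414565826332 bg 9.797244444444445
```

>>> carry_out(
  rows=[
    [[10, -2, 0, 0, 0, 0.7], [20, -5, 0, 0, 0, 1.4], [32, -8, 0, 0, 0, 2.2], [44, -11, 0, 0, 0, 3.0], [56, -14, 0, 0, 0, 3.8], [68, -17, 0, 0, 0, 4.6], [80, -20, 0, 0, 0, 5.4], [92, -23, 0, 0, 0, 6.2], [104, -26, 0, 0, 0, 7.0], [116, -29, 0, 0, 0, 7.8], [128, -32, 0, 0, 0, 8.6], [140, -35, 0, 0, 0, 9.4], [152, -38, 0, 0, 0, 10.2], [164, -41, 0, 0, 0, 10.8], [175, -44, 0, 0, 0, 11.25], [181.5, -45.5, 0, 0, 0, 11.25], [181.5, -45.5, 0, 0, 0, 11.25]],
  ],
  fingers=0.48,
)

```text
time: 21.05
position: [0.4894, 0.1512, 0.2212]
tool_rot: [0.999, -0.035, -0.001, 0.0]
ft_force: [-0.1, 0.1, -0.7]
grip_width: 0.0413
```

Run:
```python
from h import *
now();print(goal([-46,209.2,72],'tab'))
```

```text
t 21.05 grasp jig mm [-47.9 209.8 170.2] F jig [-0.1  0.  -0.7] w 41.3 q [0.08 0.48 1.78 0.   0.88 1.72]
(array([ 2. ,  0.6, 98.2]), array([0.  , 0.01, 0.02]))
```

>>> carry_out(
  rows=[
    [[1, 0, 20, 0, 0, 0], [1, 0, 42, 0, 0, 0], [1, 0, 64, 0, 0, 0], [1, 0, 80, 0, 0, 0], [1, 0, 91, 0, 0, 0], [1, 0, 98, 0, 0, 0], [1, 0, 98, 0, 0, 0]],
  ],
)

```text
time: 21.75
position: [0.4908, 0.1503, 0.123]
tool_rot: [0.999, -0.036, -0.001, 0.0]
ft_force: [0.1, -0.9, 0.6]
grip_width: 0.0418
```

>>> carry_out(
  rows=[
    [[0, 0, 0, 0, 0, 0], [0, 0, 0, 0, 0, 0], [0, 0, 0, 0, 0, 0], [0, 0, 0, 0, 0, 0], [0, 0, 0, 0, 0, 0]],
  ],
  fingers=0,
  grip_force=10,
)

```text
time: 22.25
position: [0.4913, 0.1504, 0.1243]
tool_rot: [0.999, -0.036, 0.0, 0.0]
ft_force: [0.3, -1.4, 3.7]
grip_width: 0.0179
```

Run:
```python
from h import *
now()
p=lambda q:np.array([82-128*np.cos(q),209.2,70+128*np.sin(q)])
for q in(.1,.2,.3,.4,.5,.6,.7,.8,.9,1,1.1,1.2,1.3,1.4,1.5,1.57):print(q,goal(p(q),'tab')[0]-goal(p(0),'tab')[0])
print(goal(p(0),'tab')[0])
```

```text
t 22.25 grasp jig mm [-45.9 209.1  73.3] F jig [ 0.4 -1.4  3.7] w 17.9 q [ 0.08  0.65  1.84 -0.    0.64  1.72]
0.1 [  0.7   0.  -12.8]
0.2 [  2.6   0.  -25.5]
0.3 [  5.8   0.  -37.9]
0.4 [ 10.2   0.  -49.9]
0.5 [ 15.8   0.  -61.4]
0.6 [ 22.5   0.  -72.3]
0.7 [ 30.2   0.  -82.5]
0.8 [ 38.9   0.1 -91.8]
0.9 [ 4.860e+01  1.000e-01 -1.003e+02]
1 [ 5.900e+01  1.000e-01 -1.077e+02]
1.1 [ 7.01e+01  1.00e-01 -1.14e+02]
1.2 [ 8.180e+01  1.000e-01 -1.193e+02]
1.3 [ 9.390e+01  1.000e-01 -1.233e+02]
1.4 [ 1.064e+02  1.000e-01 -1.261e+02]
1.5 [ 1.191e+02  1.000e-01 -1.276e+02]
1.57 [ 1.280e+02  1.000e-01 -1.279e+02]
[-0.1 -0.1  3.3]
```

>>> carry_out(
  rows=[
    [[0.2, 0, -5, 0, 0, 0], [0.7, 0, -9.5, 0, 0, 0], [1.6, 0, -16, 0, 0, 0], [2.6, 0, -22.2, 0, 0, 0], [4, 0, -28.5, 0, 0, 0], [5.8, 0, -34.6, 0, 0, 0], [10.2, 0, -46.6, 0, 0, 0], [15.8, 0, -58.1, 0, 0, 0], [22.5, 0, -69, 0, 0, 0], [30.2, 0, -79.2, 0, 0, 0], [38.9, 0, -88.5, 0, 0, 0], [48.6, 0, -97, 0, 0, 0], [59, 0, -104.4, 0, 0, 0], [70, 0, -110.7, 0, 0, 0], [82, 0, -116, 0, 0, 0], [94, 0, -120, 0, 0, 0], [106.4, 0, -122.8, 0, 0, 0], [119, 0, -124.3, 0, 0, 0], [126, 0, -124.6, 0, 0, 0], [131, 0, -124.7, 0, 0, 0]],
  ],
)

```text
time: 24.25
position: [0.6219, 0.141, 0.2492]
tool_rot: [0.999, -0.036, 0.0, 0.0]
ft_force: [-2.8, -2.2, 1.8]
grip_width: 0.0182
```

>>> carry_out(
  rows=[
    [[0, 0, 0, 0, 0, 0], [0, 0, 0, 0, 0, 0]],
  ],
)

```text
time: 24.45
position: [0.6226, 0.1409, 0.2492]
tool_rot: [0.999, -0.036, 0.002, 0.0]
ft_force: [1.0, -2.1, 2.7]
grip_width: 0.0182
```

```bash
cat > ang.py <<'E'
from h import *
from rig import robot
now()
h0=[82,209,70]
for n in("scene","top"):
    c=robot.camera(n);P=cloud(c);h=rd(c);J=RJ.inv().apply((P-O).reshape(-1,3)).reshape(P.shape)*1000
    x,y,z=J[...,0],J[...,1],J[...,2]
    red=((h[...,0]<8)|(h[...,0]>172))&(h[...,1]>130)&(h[...,2]>60)&(z>150)&(z<230)&(y>185)&(y<235)
    if red.sum()>5:print(n,"tab",red.sum(),np.percentile(J[red],[2,50,98],axis=0).round(1).tolist())
    m=(z>100)&(z<175)&(abs(y-209)<12)&(x>40)&(x<130)&(h[...,1]<70)
    for a in range(100,180,15):
        k=m&(abs(z-a)<7.5)
        if k.sum()>3:print("  arm z",a,np.percentile(x[k],[5,50,95]).round(1))
    m=(z>60)&(z<92)&(abs(x)<18)&(y>100)&(y<240);print("  tube end y",np.percentile(y[m],[95,99,100]).round(1))
    if n=="scene":np.savez("pics/s8.npz",**c);cv2.imwrite("pics/s8.png",cv2.resize(c["color"][150:260,260:440],None,fx=4,fy=4,interpolation=2)[...,::-1])
E
python3 ang.py
```

```text
t 24.45 grasp jig mm [ 85.9 209.2 198.2] F jig [ 1.1 -2.1  2.7] w 18.2 q [ 0.05  0.59  1.44 -0.    1.1   1.69]
scene tab 32 [[94.5, 200.6, 184.4], [96.3, 207.5, 196.4], [97.9, 217.2, 208.1]]
  arm z 100 [71.7 86.8 95.3]
  arm z 115 [82.6 93.7 95.3]
  arm z 130 [89.9 94.2 95.1]
  arm z 145 [88.  93.9 95.2]
  arm z 160 [74.8 93.2 95.6]
  arm z 175 [93.6 94.1 95.6]
  tube end y [181.3 184.8 186.5]
  arm z 160 [70.4 70.7 70.9]
  tube end y [152.9 164.7 168.7]
```

View pics/s8.png

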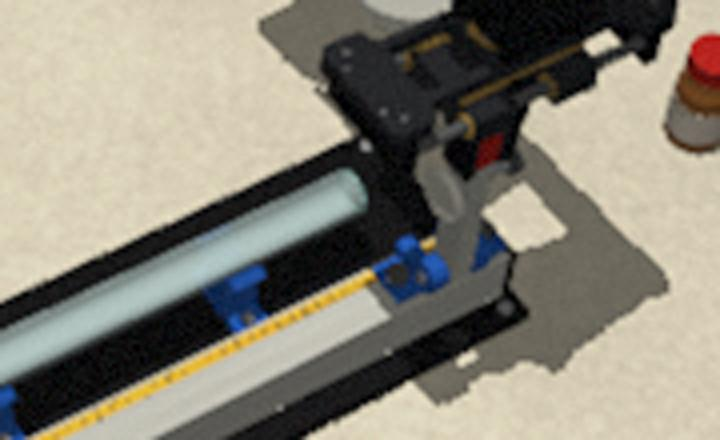

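The arm's back face sits at x≈94 (82+12) at every height and the tab face at 96.3 (82+14), so it is upright. The tube is still at y≈185. I'll release and clear.

>>> carry_out(
  rows=[
    [[0, 0, 0, 0, 0, 0], [0, 0, 0, 0, 0, 0], [0, 0, 0, 0, 0, 0], [0, 0, 0, 0, 0, 0], [0, 0, 0, 0, 0, 0]],
  ],
  fingers=0.55,
)

```text
time: 25.05
position: [0.6216, 0.1415, 0.2482]
tool_rot: [0.999, -0.036, -0.0, -0.0]
ft_force: [0.4, 0.2, 0.4]
grip_width: 0.0452
```

>>> carry_out(
  rows=[
    [[0, 0, -8, 0, 0, 0], [0, 0, -20, 0, 0, 0], [0, 0, -40, 0, 0, 0], [0, 0, -65, 0, 0, 0], [0, 0, -90, 0, 0, 0], [0, 0, -110, 0, 0, 0], [-40, 0, -120, 0, 0, 0], [-80, 0, -120, 0, 0, 0], [-120, 0, -120, 0, 0, 0], [-120, 0, -120, 0, 0, 0]],
  ],
)

```text
time: 26.05
position: [0.496, 0.1504, 0.3692]
tool_rot: [0.999, -0.035, -0.003, 0.0]
ft_force: [1.1, -0.8, 0.2]
grip_width: 0.0479
```

```bash
python3 ang.py
python3 - <<'E'
from h import *
a=dict(np.load("pics/s7.npz"))["color"].astype(int);b=dict(np.load("pics/s8.npz"))["color"].astype(int)
for nm,i in(("before flip-up vs now",a),):
    d=abs(i-b).mean(-1);print(nm,"rest of tube diff",d[215:232,300:325].mean())
# rim location along the tube's axis, by cross-correlation-free edge check
P=cloud(dict(np.load("pics/s8.npz")));J=RJ.inv().apply((P-O).reshape(-1,3)).reshape(P.shape)*1000
m=(abs(J[...,0])<14)&(J[...,2]>72)&(J[...,2]<92);y=J[...,1][m]
print("tube y range",np.percentile(y[abs(y)<240],[.5,99.5]).round(1))
E
```

```text
t 26.05 grasp jig mm [-41.5 209.5 318.2] F jig [ 1.1 -0.7  0.2] w 47.9 q [0.08 0.3  1.59 0.   1.26 1.72]
scene tab 160 [[72.5, 197.3, 185.9], [88.2, 202.1, 208.9], [97.6, 214.6, 216.5]]
  arm z 100 [72.6 87.6 94.1]
  arm z 115 [79.9 92.8 95.3]
  arm z 130 [91.6 94.4 95.3]
  arm z 145 [87.9 93.1 95.3]
  arm z 160 [74.6 91.5 95.5]
  arm z 175 [72.2 89.3 95.1]
  tube end y [181.4 184.6 187.6]
top tab 22 [[81.5, 201.0, 209.9], [90.0, 210.7, 214.3], [94.1, 214.8, 220.4]]
  tube end y [165.6 165.9 166.3]
before flip-up vs now rest of tube diff 7.680784313725489
tube y range [-132.6  184.2]
```

View pics/s8.png

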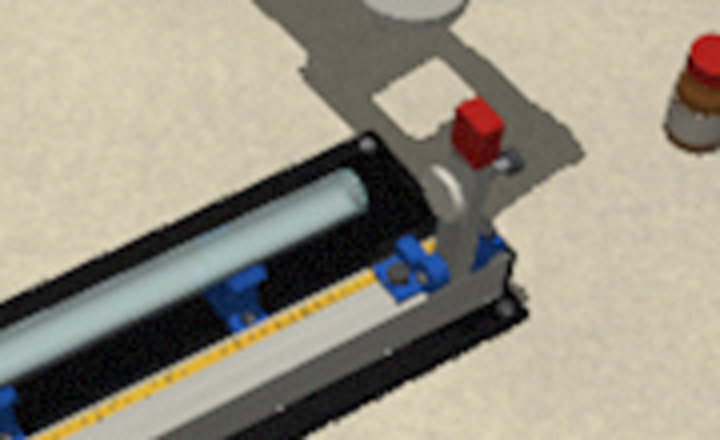

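The stop stands upright and free, and the tube rim is at the same spot (about 360,187). I'll do one last numeric check on the tube's far end, then hand in.

Run:
```python
from h import *
from rig import robot
a,b=[cv2.cvtColor(dict(np.load(f"pics/{n}.npz"))["color"],cv2.COLOR_RGB2GRAY) for n in("s7","s8")]
J=lambda p:O+RJ.apply(np.array(p)/1000.)
c=dict(np.load("pics/s8.npz"));w=c["camera_from_world"]@np.r_[J([0,-133,80]),1];u,v=(c["K"]@(w[:3]/w[2]))[:2].astype(int)
s=np.s_[v-12:v+12,u-12:u+12];A,B=a[s].astype(np.float32),b[s].astype(np.float32)
print((u,v),"mean diff",abs(A-B).mean(),"shift px",cv2.phaseCorrelate(A,B,cv2.createHanningWindow((24,24),cv2.CV_32F)))
print(robot.hand_in())
```

```text
(np.int64(237), np.int64(247)) mean diff 3.4982638 shift px ((-0.12299460251880667, -0.03635323233207366), 0.8510045922464795)
the job is handed in; nothing more can be done
None
```

The tube is set against the stop, the stop is back upright and released, and the job is handed in at about 26 s.

- **Stop down:** I pinched the red tab and swung the arm down onto its stop. It held against 14 N, and the tab top measured 84 mm, which is level.
- **Tube against the foot:** I gripped the tube between the vees and slid it about 63 mm, the last part in 0.2–0.3 mm steps. Contact showed as a stall while the wrist force, drag included, rose to 7.6 N. I eased that back to 3 N, about the drag level seen while sliding, before letting go.
- **Stop back up:** After I let go, the tab stayed put with its back face about 14 mm behind the hinge line, which is upright.
- **Tube position:** Between releasing it and the end, the far end of the tube moved about 0.1 pixel in the scene camera, which is within noise. The end nearest the stop reads about y = 185 mm. The tube stayed in the vees, and nothing I did touched the bottle, fitting or dish.

**Disagreements and limits:**
- In the top camera, the tube end read about 166 mm instead of 185 mm. I put that down to the gripper being in its view and did not use it.
- The first grip on the tube sat about 4 mm high, so I regripped before sliding.
- Tool position readings in free motion scattered by 1–2 mm, so I confirmed the end states with the scene camera and by touch.
- I viewed 11 pictures, one over the budget.

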